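Fit a drill template and lock it with a lever bolt

ROBOT

A 6-joint arm with a two-finger parallel gripper is mounted at the origin on the work surface. World frame = base frame: x ahead of the robot, y to its left, z up, the work surface at z = 0. Lengths are in m, angles in rad, forces in N, time in s.
With the tool pointing down it reaches from about 0.35 to 0.975 m from the base axis. Payload 17.4 kg.
Tool frame: the origin (TCP) lies on the centre line of the jaws, within the pads' length; the fingertips stand 11 mm ahead of it and the grasp point (between the pads) lies 8 mm behind it; z points along the fingers, y is the line along which they close (so a half turn about z gives the same grasp; the last joint's range is limited). The gripper opens to 85 mm and grips with 20 to 120 N. Pads are 22 mm wide; open, the fingers measure 114 mm over their backs; the gripper's body (76 mm by 85 mm) begins 54 mm behind the grasp point. The pads swing forward as they close: fully open they stand 13 mm farther back than shut.
Start: joints at [1.124, 0.116, 1.442, -0, 1.584, -0.038], TCP at [0.268, 0.619, 0.242] pointing down, gripper open.
Joint ranges: [-2.83, 2.83], [-0.83, 2.19], [0.07, 2.5], [-1.14, 4.28], [0.01, 3], [-2.97, 2.97]. Speed limits (rad/s): [1.89, 1.89, 2.22, 3.14, 3.14, 3.14].

INTERFACE

Orientations are given as [roll, pitch, yaw] about the fixed x, y, z axes, in that order (R = Rz(yaw) Ry(pitch) Rx(roll)).
In Python, from bench import r gives the robot as it stands.
- The arm moves only by the shell command python3 -m inch 'ROWS' [FORCE]. ROWS is JSON, a list of rows, each a list of 7 numbers: the shift along the world's x, y, z in m, then the turn, a rotation vector about the world's x, y, z in degrees, then the opening in per cent of the stroke, from 0 (shut) to 100 (fully open). A call has 1 to 12 rows; each row shifts and turns the commanded pose from where the row before left it; what a row does not reach is not made up. A row lasts 1/12 s, in which the tool goes at most 41.7 mm and 7.16 degrees, less where a joint would pass 70% of its speed; a pose out of reach is approached as far as the arm can. A call with a gripper value outside its range is refused whole. The fingers move at their own pace and stop on an object; FORCE is the grip in N (left out, the last holds). Time passes only in rows, so rows that do not move let the fingers close. It gives the time, the measured TCP pose, the force, the opening and the grip force at its end, in the units of the state.
- r.sense(): the state, without advancing time (a new reading comes with each control period).
- r.camera(name): name is "side" or "top"; returns the picture (384x512x3 uint8, blue, green, red); there is no depth.
- r.get_calibration(name): a dict with "mtx" (3x3 intrinsics, pixels), "distortion" ([k1, k2, p1, p2, k3] as OpenCV has them; the pictures are not rectified), "origin" and "rotation" of the camera in the world. Camera axes: x right, y down, z forward; pixel columns grow to the right and rows downward; lengths in m; the calibration is good to about 2 mm. A picture is of the moment at which its call begins. get_calibration takes no time and is no camera call.
- r.finish_job(): hands the job in; it is judged then, once.
The state is a dict: "time_s": time; "joint_pos": joint angles; "qvel": joint speeds; "tau": joint torques, N m; "position": TCP position; "eef_rot": TCP orientation; "contact_force": force on the tool from outside, world axes, zero at the start; "ft_torque": the same for the moment, N m; "grip_width": finger opening in m; "gripper_force": force on a finger pad.
Only numpy, scipy, OpenCV 4.12 (cv2) and the standard library are available. Lean on these libraries where they do the work, as an engineer would, in place of code of your own. Each camera call takes 0.05 s, during which the arm holds its last target. There are 200 camera calls.

TASK

Lift the blue drill template by its wooden grip bar and lower it, level and without slamming it, over the fixture's two guide pins until it lies flat. Then turn the bolt with the red lever clockwise (seen from above) until it is snug at its stop with its clamp finger over the template's edge, and only then fold the red lever fully down. Keep the other things on the bench where they are.

Things in the scene. Friction and masses are not known exactly. Their poses are not given: they have to be found in the camera images.
- fixture: Drilling fixture fixed to the bench (placed anew as a whole each start). Origin on the bench under the middle of the template's seat. Plywood base 18 mm thick, 170 mm in x, y from -155 to +105 mm; on it a pine board and two steel fences, whose common top (the seat) is 40 mm above the bench. The clamp bolt's upright axis is at x = 0, y = -116 mm.
- seat (a point): Point 72 mm above the bench over the fixture's origin, with its axes: plate_mid lies here when the template is fully seated. Two upright steel guide pins, 14 mm diameter, at x = 0, y = +62 and -62 mm, rise from the seat (40 mm) to 74 mm above the bench; their top 8 mm taper to 6 mm.
- plate_mid (a point): Centre of the template's wooden grip bar: 20 mm wide (x), 76 long (y), 40 tall. The template, about 0.6 kg, is a loose blue plate 110 (x) x 180 (y) x 12 mm, flat on the bench, bar up in its middle. This point is 32 mm above the plate's underside. Two 17 mm through holes at x = 0, y = +62 and -62 mm; the plate fits either way round.
- bolt (a joint): Turn of the clamp bolt, rad, growing clockwise seen from above. Starts between 0 and 0.8; at 2.6 it meets a hard stop and is snug. It sinks 2.5 mm per rad. Turning takes about 0.15 N m; it stays where it is left.
- finger (a point): Underside of the bolt's aluminium clamp finger, at its end, 42 mm from the bolt's axis; the finger is 18 mm wide and 12 mm thick and turns with the bolt. At the start it points away from the seat; when snug it points along the fixture's +y over the seated plate, 0.4 mm above its top. Only the position matters.
- lever (a joint): Fold of the red lever on the bolt's head, rad: 0 stands straight up, 1.57 is folded fully down, level (hard stop). It starts between 0 and 0.15 and stays where it is left; folding takes about 0.2 N m.
- lever_pivot (a point): Fold axis of the lever, on the bolt's axis, 26 mm above the finger's underside (78 mm above the bench when snug, up to 85 mm before). Its y axis is the fold axis and turns with the bolt. With the bolt snug and the lever up, its axes are those of the fixture, so the lever folds down towards the fixture's +x.
- lever_mid (a point): Point on the red lever's centre line, 65 mm from the pivot; same axes as lever_pivot (z along the lever to its free end, y along the fold axis; it folds towards +x). The blade is 22 mm wide (y) and 13 mm thick (x), clear to grip from 25 mm to its free end 96 mm from the pivot.
- glue: Yellow glue bottle, 56 mm diameter, 170 mm tall; a bystander. Origin: centre of its underside.
- tape: Orange tape measure, 75 x 65 x 35 mm; a bystander. Origin: centre of its underside.
- mallet: Hammer with a wooden handle, 260 mm long, lying down; a bystander. Origin: under the middle of its length.
- driver: Blue cordless driver standing on its battery, about 200 mm tall; a bystander. Origin: centre of its underside.
- offcut_a: Pine offcut, 60 x 190 x 30 mm; a bystander. Origin: centre of its underside.
- offcut_b: Plywood offcut, 45 x 140 x 30 mm; a bystander. Origin: centre of its underside.
- square: Try square with a 120 mm wooden stock and a 150 mm steel blade, lying flat; a bystander. Origin: underside of the stock's middle.
- pencils: Steel cup of pencils, 68 mm diameter, 95 mm tall (165 to 185 mm with the pencils); a bystander. Origin: centre of its underside.
Things that resemble listed ones, but are neither listed nor needed, are in the scene too. Leave any purple or turquoise look-alike of the part that bears plate_mid alone.

How it is judged:
On the way, in this order (a step that is already met when the one before it is completed fails the run):
1. the template lies flat on its seat, over both pins (distance between plate_mid and seat below 0.005 m and z of plate_mid in the frame of seat below 0.002 m and angle between plate_mid's own z axis and vertical below 0.03 rad and angle between the y axis of plate_mid and the y axis of seat, either way round below 0.05 rad), for 0.2 s.
2. the bolt is turned in until snug (within 0.1 rad of its stop), its lever still up (value of joint bolt above 2.5 rad and value of joint lever below 0.6 rad), for 0.2 s.
At the end, for the whole second after the job is handed in: The template lies flat on its seat over both pins (within 5 mm, no more than 2 mm high, level within 0.03 rad), the bolt is snug (within 0.1 rad of its stop at 2.6) and the red lever is folded down (beyond 1.42 rad) (all of step 1 and value of joint bolt above 2.5 rad and value of joint lever above 1.42 rad); the robot touches nothing.
It fails at once if a bystander is moved by more than 40 mm (distance of any of glue, tape, mallet, driver, offcut_a, offcut_b, square, pencils from where it was at the start of the episode above 0.04 m).
It fails at once if the template is tipped by more than 0.4 rad (angle between plate_mid's own z axis and vertical above 0.4 rad).
It fails at once if the template is slammed onto the fixture (more than 60 N) (contact force between plate and fixture above 60 N).
It fails at once if the lever is folded before the bolt is snug (value of joint lever above 0.8 rad and value of joint bolt below 2.45 rad).
It also fails if it takes over 62 s, if anything falls off the work surface, if the arm or the gripper's body presses on something with over 40 N, if the wrist force passes 120 N, or if a joint passes its speed limit or range.

## Working session

There is one attempt and no reset: what is moved stays moved. The work goes in short steps, Python scripts to look and compute and a shell command to move; the robot and the scene stay as the last step left them, time stands still between calls to the robot, and variables do not carry over. Pictures are saved under pics/ and viewed, at most 10 in all, crops included, and the job is handed in when it is done.

```bash
ls; mkdir -p pics; cat > h.py <<'E'
import numpy as np, cv2
from bench import r
def cal(n):
    c=r.get_calibration(n); return np.array(c["mtx"],float),np.array(c["distortion"],float),np.array(c["origin"],float),np.array(c["rotation"],float)
def plane(n,px,z):
    K,d,o,R=cal(n); p=cv2.undistortPoints(np.array(px,float).reshape(-1,1,2),K,d).reshape(-1,2)
    v=np.c_[p,np.ones(len(p))]@R.T
    return o+v*((z-o[2])/v[:,2])[:,None]
def proj(n,P):
    K,d,o,R=cal(n); return cv2.projectPoints((np.atleast_2d(P)-o)@R,np.zeros(3),np.zeros(3),K,d)[0].reshape(-1,2)
E
python3 - <<'E'
from h import *
for n in("top","side"):
    im=r.camera(n); cv2.imwrite(f"pics/{n}0.png",im); 
    K,d,o,R=cal(n); print(n,o,R.round(2).tolist(),K[0,0])
a=cv2.imread("pics/top0.png"); cv2.imwrite("pics/top0b.png",cv2.resize(a,(800,600)))
a=cv2.imread("pics/side0.png"); cv2.imwrite("pics/side0b.png",cv2.resize(a,(800,600)))
print(r.sense())
E
```

```text
pics
top [0.36988089 0.0410974  1.78022882] [-3.05, 0.0, -1.59] 448.35119533384625
side [ 0.44358758 -1.15897524  0.86310921] [-2.12, -0.03, -0.07] 485.5338220770812
{'time_s': 0.1, 'joint_pos': array([ 1.12420231e+00,  1.16424574e-01,  1.44219999e+00,  7.38297091e-06,
        1.58399431e+00, -3.78040434e-02]), 'qvel': array([-0.00171568, -0.00245955, -0.00226054,  0.00034205,  0.00106419,
       -0.0003351 ]), 'tau': array([ 1.60478663e-03, -7.33670354e+01, -6.33788466e+01,  1.15583416e-04,
        5.28835924e-03,  3.23792347e-05]), 'position': array([0.26825185, 0.61923379, 0.24164411]), 'eef_rot': array([-3.14056744e+00, -4.61633069e-05,  2.73280275e+00]), 'contact_force': array([0.36482109, 0.20161155, 0.09522406]), 'ft_torque': array([-0.0054678 ,  0.06696108, -0.01770327]), 'gripper_force': 0.0, 'grip_width': 0.08530503319253162}
```

View pics/top0b.png

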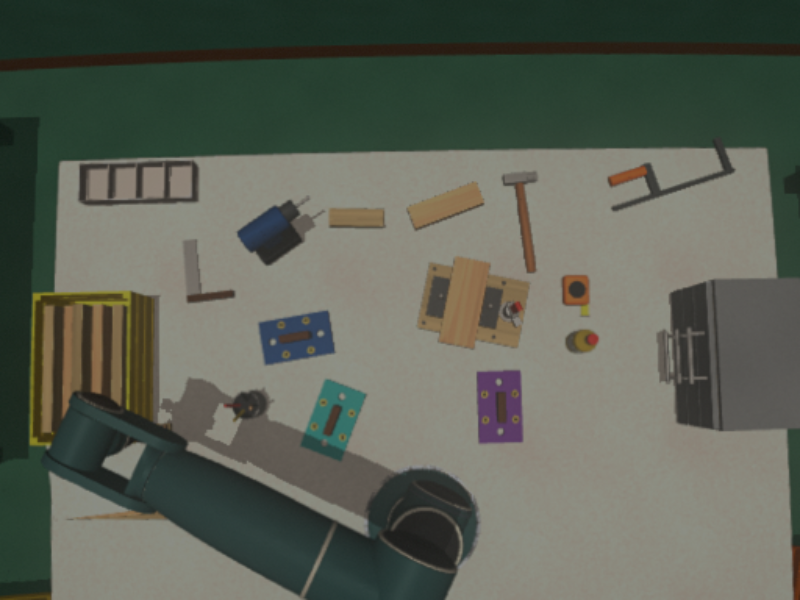

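View pics/side0b.png

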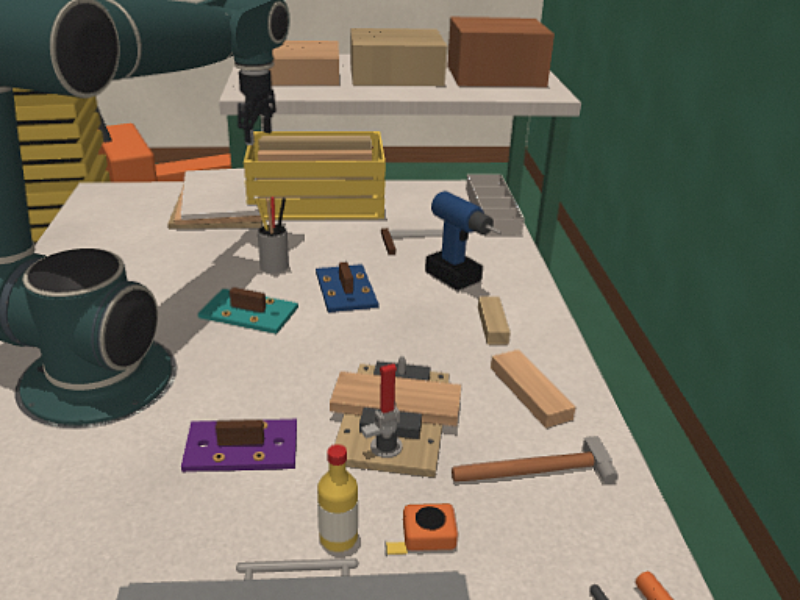

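The top view shows the blue template at (297,337) and the fixture at (473,303), with the bolt and red lever at (513,310). The side view shows the upright red lever at (388,385). Next I'll measure the template by colour and look closely at the fixture.

```bash
python3 - <<'E'
from h import *
im=cv2.imread("pics/top0.png"); hsv=cv2.cvtColor(im,cv2.COLOR_BGR2HSV)
m=cv2.inRange(hsv,(105,90,40),(125,255,255)); m=cv2.morphologyEx(m,cv2.MORPH_CLOSE,np.ones((7,7)))
cs=cv2.findContours(m,cv2.RETR_EXTERNAL,cv2.CHAIN_APPROX_NONE)[0]
for c in cs:
    if cv2.contourArea(c)<300: continue
    P=plane("top",c.reshape(-1,2),0.012)[:,:2]*1000
    b=cv2.minAreaRect(P.astype(np.float32)); print(c.mean(0),b)
a=cv2.resize(im[150:235,255:350],None,fx=7,fy=7,interpolation=cv2.INTER_CUBIC)
a=cv2.convertScaleAbs(a,alpha=1.7); cv2.imwrite("pics/fix.png",a); print(a.shape)
E
```

```text
Traceback (most recent call last):
  File "h.py", line 8, in plane
    return o+v*((z-o[2])/v[:,2])[:,None]
                         ~^^^^^
IndexError: too many indices for array: array is 1-dimensional, but 2 were indexed
```

```bash
sed -i 's/^from bench/from scipy.spatial.transform import Rotation as Ro\nfrom bench/; s/np.array(c\["rotation"\],float)/Ro.from_euler("xyz",c["rotation"]).as_matrix()/' h.py
cat > m1.py <<'E'
from h import *
im=cv2.imread("pics/top0.png"); hsv=cv2.cvtColor(im,cv2.COLOR_BGR2HSV)
m=cv2.inRange(hsv,(105,90,40),(125,255,255)); m=cv2.morphologyEx(m,cv2.MORPH_CLOSE,np.ones((7,7)))
cs=cv2.findContours(m,cv2.RETR_EXTERNAL,cv2.CHAIN_APPROX_NONE)[0]
for c in cs:
    if cv2.contourArea(c)<300: continue
    P=plane("top",c.reshape(-1,2),0.012)[:,:2]*1000
    b=cv2.minAreaRect(P.astype(np.float32)); print(c.mean(0),b)
a=cv2.resize(im[150:235,255:350],None,fx=7,fy=7,interpolation=cv2.INTER_CUBIC)
a=cv2.convertScaleAbs(a,alpha=1.7); cv2.imwrite("pics/fix.png",a); print(a.shape)
E
python3 m1.py
```

```text
[[189.1119403 215.6119403]] ((469.4596862792969, 309.31500244140625), (103.6134033203125, 174.89480590820312), 9.0724515914917)
[[167.3880597 145.3880597]] ((753.79296875, 396.397216796875), (52.80382537841797, 121.42124938964844), 33.15928649902344)
(595, 665, 3)
```

View pics/fix.png

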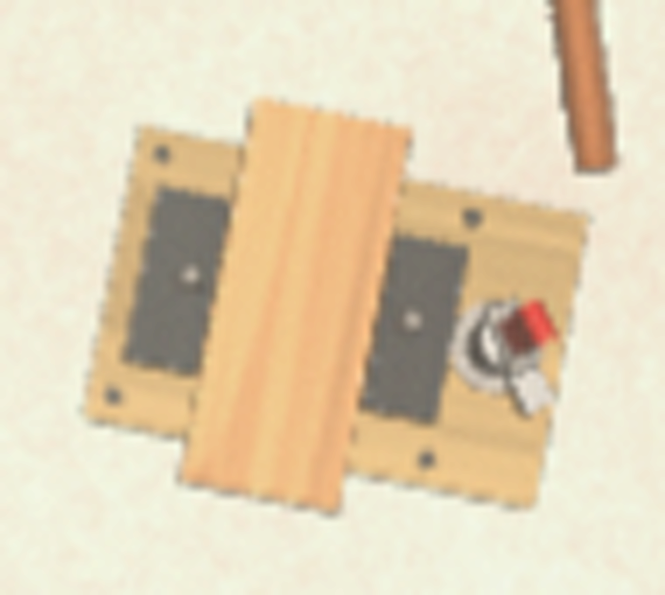

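The crop shows the pin tops as bright dots at (190,274) and (413,320). The red lever tip is at about (537,322) and the finger points toward (533,390).

```bash
cat > m2.py <<'E'
from h import *
im=cv2.imread("pics/top0.png"); g=cv2.cvtColor(im,cv2.COLOR_BGR2GRAY).astype(float); hsv=cv2.cvtColor(im,cv2.COLOR_BGR2HSV)
def blob(u,v,w=3):
    u0,v0=int(round(u)),int(round(v)); a=g[v0-w:v0+w+1,u0-w:u0+w+1]; a=np.clip(a-np.percentile(a,60),0,None)
    y,x=np.mgrid[-w:w+1,-w:w+1]; return u0+(a*x).sum()/a.sum(),v0+(a*y).sum()/a.sum()
pp=[blob(255+190/7-.4,150+274/7-.4),blob(255+413/7-.4,150+320/7-.4)]
P=plane("top",pp,0.074); print("pins",pp,P.round(4))
d=P[0]-P[1]; c=P.mean(0); yaw=np.degrees(np.arctan2(d[1],d[0])); print("len",np.hypot(*d[:2]),"mid",c,"ydir deg",yaw)
y=d[:2]/np.hypot(*d[:2]); x=np.array([y[1],-y[0]]); print("bolt",c[:2]-0.116*y,"x",x,"y",y)
# template holes
m=cv2.inRange(hsv,(105,90,40),(125,255,255)); k=cv2.morphologyEx(m,cv2.MORPH_CLOSE,np.ones((7,7)))
hh=[(273/800*512,341/600*384),(321/800*512,331/600*384)]
hp=[blob(*h) for h in hh]; H=plane("top",hp,0.006); print("holes",hp,H.round(4),np.hypot(*(H[0]-H[1])[:2]),H.mean(0)); d=H[0]-H[1]; print(np.degrees(np.arctan2(d[1],d[0])))
# lever red
m=cv2.inRange(hsv,(0,150,60),(6,255,255)); m[:, :300]=0; m[:,350:]=0
print("red",np.argwhere(m)[:,::-1].mean(0),m.sum()/255)
E
python3 m2.py
```

```text
pins [(np.float64(282.23026315789474), np.float64(188.94736842105263)), (np.float64(313.51798561151077), np.float64(195.14388489208633))] [[ 0.5612 -0.0572  0.074 ]
 [ 0.5351 -0.1765  0.074 ]]
len 0.12210450020655673 mid [ 0.54815873 -0.11686212  0.074     ] ydir deg 77.6199912260538
bolt [ 0.52328897 -0.23016479] x [ 0.97674714 -0.21439454] y [0.21439454 0.97674714]
holes [(np.float64(174.36690647482015), np.float64(218.4503597122302)), (np.float64(204.68503937007873), np.float64(213.03149606299212))] [[0.4595 0.3696 0.006 ]
 [0.4788 0.2487 0.006 ]] 0.122475333068471 [0.46915942 0.30917502 0.006     ]
99.06729592758363
red [331.375  195.6875] 16.0
```

```bash
python3 -m inch '[[0.0168,-0.0258,0.003,0,0,-4.8,100],[0.0168,-0.0258,0.003,0,0,-4.8,100],[0.0168,-0.0258,0,0,0,-4.8,100],[0.0168,-0.0258,0,0,0,-4.8,100],[0.0168,-0.0258,0,0,0,-4.8,100],[0.0168,-0.0258,0,0,0,-4.8,100],[0.0168,-0.0258,0,0,0,-4.8,100],[0.0168,-0.0258,0,0,0,-4.8,100],[0.0168,-0.0258,0,0,0,-4.8,100],[0.0168,-0.0258,0,0,0,-4.8,100],[0.0168,-0.0258,0,0,0,-4.8,100],[0.0168,-0.0258,0,0,0,-4.8,100]]'
python3 -m inch '[[0,0,0,0,0,0,100],[0,0,0,0,0,0,100]]'; cp /dev/null /dev/null
```

```text
time_s: 1.1
position: [0.4704, 0.3083, 0.2481]
eef_rot: [-3.141, 0.0, 1.723]
contact_force: [-0.2, 1.2, -0.1]
grip_width: 0.0852
gripper_force: 0.0
time_s: 1.27
position: [0.4705, 0.3087, 0.2481]
eef_rot: [-3.141, 0.0, 1.725]
contact_force: [-0.1, 0.1, 0.0]
grip_width: 0.0856
gripper_force: 0.0cp: '/dev/null' and '/dev/null' are the same file
```

```bash
python3 -m inch '[[-0.0013,0.0005,-0.03,0,0,0,100],[0,0,-0.035,0,0,0,100],[0,0,-0.035,0,0,0,100],[0,0,-0.035,0,0,0,100],[0,0,-0.03,0,0,0,100],[0,0,-0.025,0,0,0,100],[0,0,-0.015,0,0,0,100],[0,0,-0.009,0,0,0,100],[0,0,0,0,0,0,100],[0,0,0,0,0,0,100]]'
python3 -m inch '[[0,0,0,0,0,0,40],[0,0,0,0,0,0,20],[0,0,0,0,0,0,0],[0,0,0,0,0,0,0],[0,0,0,0,0,0,0],[0,0,0,0,0,0,0],[0,0,0,0,0,0,0],[0,0,0,0,0,0,0],[0,0,0,0,0,0,0],[0,0,0,0,0,0,0]]' 70
```

```text
time_s: 2.1
position: [0.4685, 0.3109, 0.0348]
eef_rot: [3.142, -0.0, 1.729]
contact_force: [-0.1, -0.4, 0.5]
grip_width: 0.0851
gripper_force: 0.0
time_s: 2.93
position: [0.469, 0.3104, 0.035]
eef_rot: [3.141, -0.0, 1.727]
contact_force: [-0.1, -0.7, 5.6]
grip_width: 0.0188
gripper_force: 70.8
```

```bash
python3 -m inch '[[0,0,0.01,0,0,0,0],[0,0,0.02,0,0,0,0],[0,0,0.025,0,0,0,0],[0,0,0.025,0,0,0,0],[0,0,0.025,0,0,0,0],[0,0,0.015,0,0,0,0],[0,0,0,0,0,0,0]]'
python3 -m inch '[[0.003,-0.0165,0,0,0,-0.8,0],[0.005,-0.027,0,0,0,-1.4,0],[0.0066,-0.0355,0,0,0,-1.8,0],[0.0066,-0.0355,0,0,0,-1.8,0],[0.0066,-0.0355,0,0,0,-1.8,0],[0.0066,-0.0355,0,0,0,-1.8,0],[0.0066,-0.0355,0,0,0,-1.8,0],[0.0066,-0.0355,0,0,0,-1.8,0],[0.0066,-0.0355,0,0,0,-1.8,0],[0.0066,-0.0355,0,0,0,-1.8,0],[0.0066,-0.0355,0,0,0,-1.8,0],[0.0066,-0.0355,0,0,0,-1.8,0]]'
python3 -m inch '[[0.0045,-0.023,0,0,0,-1.5,0],[0.002,-0.013,0,0,0,0,0],[0,0,0,0,0,0,0],[0,0,0,0,0,0,0],[0,0,0,0,0,0,0]]'
python3 - <<'E'
from h import *
t=r.camera("top"); s=r.camera("side"); cv2.imwrite("pics/top1.png",t); cv2.imwrite("pics/side1.png",s)
a=cv2.convertScaleAbs(t[130:250,230:370],alpha=1.7); b=s[190:310,190:330]
a=cv2.resize(a,(400,343),interpolation=cv2.INTER_CUBIC);b=cv2.resize(b,(400,343),interpolation=cv2.INTER_CUBIC)
cv2.imwrite("pics/c1.png",np.hstack([a,b])); 
q=r.sense(); print(q["position"],q["eef_rot"])
E
```

```text
time_s: 3.52
position: [0.4694, 0.3107, 0.158]
eef_rot: [3.138, -0.002, 1.727]
contact_force: [0.8, 0.9, -6.2]
grip_width: 0.0187
gripper_force: 69.6
time_s: 4.52
position: [0.5419, -0.0899, 0.1527]
eef_rot: [-3.139, -0.0, 1.373]
contact_force: [0.5, 1.0, -6.4]
grip_width: 0.019
gripper_force: 69.3
time_s: 4.93
position: [0.5488, -0.1233, 0.1536]
eef_rot: [-3.14, -0.0, 1.35]
contact_force: [-0.0, 1.0, -6.0]
grip_width: 0.019
gripper_force: 69.4
[ 0.5489542  -0.12313491  0.15400606] [-3.14112822e+00 -2.18575298e-04  1.35020298e+00]
```

View pics/c1.png

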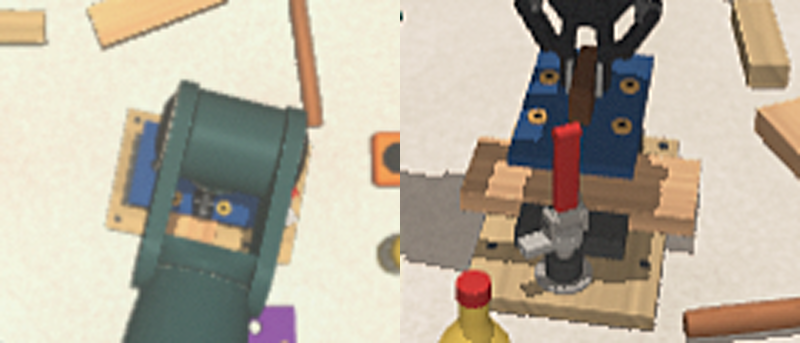

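The plate hangs level over the fixture with its four brass bushings visible in the side view, and the lever stands clear in front of it. I'll use the side view to cross-check the plate centre and the far pin.

```bash
cat > m3.py <<'E'
from h import *
def bush(im,roi,lo=(12,70,70),hi=(30,255,255)):
    hsv=cv2.cvtColor(im,cv2.COLOR_BGR2HSV); m=cv2.inRange(hsv,lo,hi); x0,y0,x1,y1=roi
    q=np.zeros_like(m); q[y0:y1,x0:x1]=m[y0:y1,x0:x1]
    n,l,s,c=cv2.connectedComponentsWithStats(q); return [(c[i].round(2).tolist(),int(s[i,4])) for i in range(1,n) if s[i,4]>2]
t0=cv2.imread("pics/top0.png"); s1=cv2.imread("pics/side1.png"); s0=cv2.imread("pics/side0.png")
print("top0",bush(t0,(166,195,215,236)))
print("side1",bush(s1,(225,205,282,240)))
print("side0",bush(s0,(200,165,245,200)))
# predicted: far pin in side0, plate centre top in side0/side1
print("far pin pred side0",proj("side",[[.5612,-.0572,.074],[.5612,-.0572,.052]]),"near",proj("side",[.5351,-.1765,.074]))
a=cv2.resize(np.hstack([s0[215:290,205:305],s1[190:265,205:305]]),None,fx=4,fy=4,interpolation=cv2.INTER_CUBIC); cv2.imwrite("pics/c2.png",a)
E
python3 m3.py
```

```text
top0 [([195.5, 204.71], 14), ([179.5, 207.71], 14), ([195.33, 213.33], 3), ([187.56, 215.22], 9), ([180.67, 217.0], 3), ([198.5, 223.71], 14), ([182.71, 226.5], 14)]
side1 [([241.91, 216.61], 23), ([270.0, 219.88], 24), ([250.8, 221.4], 5), ([249.0, 225.0], 3), ([251.33, 227.0], 3), ([254.12, 229.75], 8), ([237.86, 230.18], 28), ([249.5, 230.5], 4), ([267.11, 234.07], 27), ([226.8, 238.8], 5), ([277.85, 238.54], 13)]
side0 [([219.67, 175.0], 3), ([229.91, 176.36], 11), ([208.73, 178.18], 11), ([224.33, 176.67], 3), ([233.64, 185.18], 11), ([211.91, 187.27], 11)]
far pin pred side0 [[256.28038341 228.60587397]
 [256.02390811 234.96855266]] near [[250.04063449 255.66815201]]
```

View pics/c2.png

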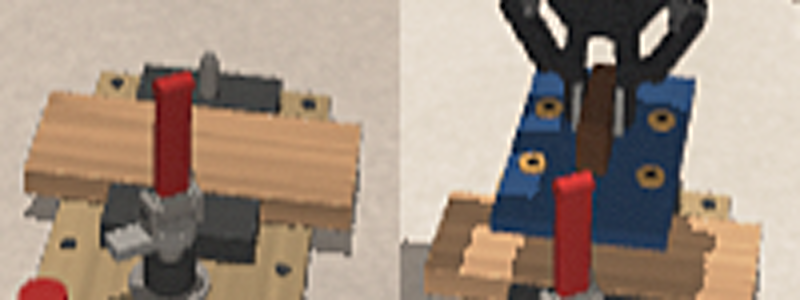

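```bash
python3 - <<'E'
from h import *
T=plane("top",[[195.5,204.71],[179.5,207.71],[198.5,223.71],[182.71,226.5]],.013).mean(0)
S0=plane("side",[[229.91,176.36],[208.73,178.18],[233.64,185.18],[211.91,187.27]],.013).mean(0)
S=plane("side",[[241.91,216.61],[270,219.88],[237.86,230.18],[267.11,234.07]],.132).mean(0)
print("bench: top",T,"side",S0," grasp TCP .469 .3104"); print("now side",S,"TCP .5490 -.1231")
# far pin from two views
def ray(n,p):
    a=plane(n,[p],0)[0]; b=plane(n,[p],.2)[0]; return a,(b-a)/np.linalg.norm(b-a)
a,u=ray("top",(282.23,188.95)); b,v=ray("side",(256.6,227.9)); 
s=np.linalg.lstsq(np.c_[u,-v],b-a,rcond=None)[0]; print("pin",a+s[0]*u,b+s[1]*v, "side@.074",plane("side",[[256.6,227.9]],.074))
E
```

```text
bench: top [0.4692103 0.3099791 0.013    ] side [0.47045345 0.31333376 0.013     ]  grasp TCP .469 .3104
now side [ 0.54843361 -0.12195846  0.132     ] TCP .5490 -.1231
pin [ 0.56098812 -0.05709991  0.07622702] [ 0.56202488 -0.0571272   0.07634487] side@.074 [[ 0.56237787 -0.05384326  0.074     ]]
```

```bash
python3 -m inch '[[-0.0003,0.003,0,0,0,0.3,0],[-0.0004,0.0036,-0.01,0,0,0,0],[0,0,-0.015,0,0,0,0],[0,0,-0.01,0,0,0,0],[0,0,-0.004,0,0,0,0],[0,0,0,0,0,0,0],[0,0,0,0,0,0,0]]'
python3 -m inch '[[0,0,-0.003,0,0,0,0],[0,0,-0.003,0,0,0,0],[0,0,-0.003,0,0,0,0],[0,0,0,0,0,0,0],[0,0,0,0,0,0,0]]'
```

```text
time_s: 5.62
position: [0.5484, -0.1175, 0.1153]
eef_rot: [-3.141, -0.0, 1.354]
contact_force: [0.4, -0.5, -6.7]
grip_width: 0.019
gripper_force: 69.2
time_s: 6.03
position: [0.5484, -0.1176, 0.1062]
eef_rot: [-3.141, -0.0, 1.354]
contact_force: [1.0, -0.6, -6.2]
grip_width: 0.0187
gripper_force: 69.3
```

```bash
python3 -m inch '[[0,0.001,-0.002,0,0,0,0],[0,0,-0.002,0,0,0,0],[0,0,0,0,0,0,0],[0,0,0,0,0,0,0]]'
python3 -m inch '[[0,0,-0.002,0,0,0,0],[0,0,-0.002,0,0,0,0],[0,0,0,0,0,0,0],[0,0,0,0,0,0,0]]'
```

```text
time_s: 6.37
position: [0.5484, -0.1166, 0.1022]
eef_rot: [-3.142, -0.0, 1.354]
contact_force: [0.8, 0.2, -5.8]
grip_width: 0.0189
gripper_force: 69.5
time_s: 6.7
position: [0.5488, -0.1164, 0.0983]
eef_rot: [3.141, -0.001, 1.354]
contact_force: [5.0, 2.2, -7.9]
grip_width: 0.0186
gripper_force: 69.3
```

```bash
python3 -m inch '[[0.0008,0.0003,0,0,0,0,0],[0,0,-0.001,0,0,0,0],[0,0,0,0,0,0,0]]'
python3 -m inch '[[0,0,-0.002,0,0,0,0],[0,0,-0.002,0,0,0,0],[0,0,0,0,0,0,0],[0,0,0,0,0,0,0]]'
```

```text
time_s: 6.95
position: [0.5491, -0.1163, 0.097]
eef_rot: [-3.141, 0.0, 1.354]
contact_force: [1.8, 1.1, -5.9]
grip_width: 0.0185
gripper_force: 69.5
time_s: 7.28
position: [0.5491, -0.1163, 0.093]
eef_rot: [-3.141, -0.0, 1.354]
contact_force: [1.3, 1.0, -7.4]
grip_width: 0.0188
gripper_force: 69.4
```

Inside the holes with low force. I'll continue down; seated should be TCP z ≈ 0.075.

```bash
python3 -m inch '[[0.0002,0.0001,-0.0025,0,0,0,0],[0,0,-0.0025,0,0,0,0],[0,0,-0.0025,0,0,0,0],[0,0,-0.0025,0,0,0,0],[0,0,-0.0025,0,0,0,0],[0,0,0,0,0,0,0]]'
python3 -m inch '[[0,0,-0.0015,0,0,0,0],[0,0,-0.0015,0,0,0,0],[0,0,-0.001,0,0,0,0],[0,0,0,0,0,0,0]]'
```

```text
time_s: 7.78
position: [0.5492, -0.1162, 0.0801]
eef_rot: [-3.141, -0.0, 1.354]
contact_force: [0.5, -0.6, -7.3]
grip_width: 0.0188
gripper_force: 69.3
time_s: 8.12
position: [0.5493, -0.1162, 0.0766]
eef_rot: [-3.141, 0.0, 1.354]
contact_force: [-0.9, 0.7, -6.2]
grip_width: 0.0189
gripper_force: 69.4
```

```bash
python3 -m inch '[[0,0,-0.001,0,0,0,0],[0,0,-0.001,0,0,0,0],[0,0,-0.0005,0,0,0,0],[0,0,0,0,0,0,0]]'
```

```text
time_s: 8.45
position: [0.5496, -0.1162, 0.0751]
eef_rot: [3.141, 0.0, 1.354]
contact_force: [-3.7, 1.7, 1.5]
grip_width: 0.0192
gripper_force: 70.7
```

It is seated: the force reverses at TCP z 0.075. Now I'll release, rise and measure the lever.

```bash
python3 -m inch '[[0,0,0,0,0,0,35],[0,0,0,0,0,0,50],[0,0,0,0,0,0,70],[0,0,0,0,0,0,100],[0,0,0,0,0,0,100],[0,0,0,0,0,0,100],[0,0,0.01,0,0,0,100],[0,0,0.03,0,0,0,100],[0,0,0.035,0,0,0,100],[0,0,0.035,0,0,0,100],[0,0,0.035,0,0,0,100],[0,0,0.035,0,0,0,100]]'
python3 -m inch '[[-0.004,0.02,0.02,0,0,0,100],[-0.01,0.035,0,0,0,0,100],[-0.01,0.035,0,0,0,0,100],[-0.01,0.035,0,0,0,0,100],[-0.01,0.035,0,0,0,0,100],[-0.005,0.02,0,0,0,0,100],[0,0,0,0,0,0,100]]'
python3 - <<'E'
from h import *
t=r.camera("top"); s=r.camera("side"); cv2.imwrite("pics/top2.png",t); cv2.imwrite("pics/side2.png",s)
a=cv2.convertScaleAbs(t[150:235,255:350],alpha=1.7); b=s[205:305,200:310]
a=cv2.resize(a,(420,376),interpolation=cv2.INTER_CUBIC);b=cv2.resize(b,(374,376),interpolation=cv2.INTER_CUBIC)
cv2.imwrite("pics/c3.png",np.hstack([a,b])); 
q=r.sense(); print(q["position"],q["eef_rot"],q["joint_pos"])
E
```

```text
time_s: 9.45
position: [0.5491, -0.1161, 0.257]
eef_rot: [3.141, 0.0, 1.354]
contact_force: [-0.1, -0.4, 0.0]
grip_width: 0.0856
gripper_force: 0.0
time_s: 10.03
position: [0.4993, 0.0669, 0.2755]
eef_rot: [3.141, -0.001, 1.357]
contact_force: [0.0, -0.2, 0.7]
grip_width: 0.0849
gripper_force: 0.0
[0.50021904 0.06431129 0.27509977] [ 3.14073169e+00 -5.22780326e-05  1.35570981e+00] [ 7.73914206e-02 -2.67637572e-01  1.75133816e+00 -1.98918986e-04
  1.65705260e+00  2.92460745e-01]
```

View pics/c3.png

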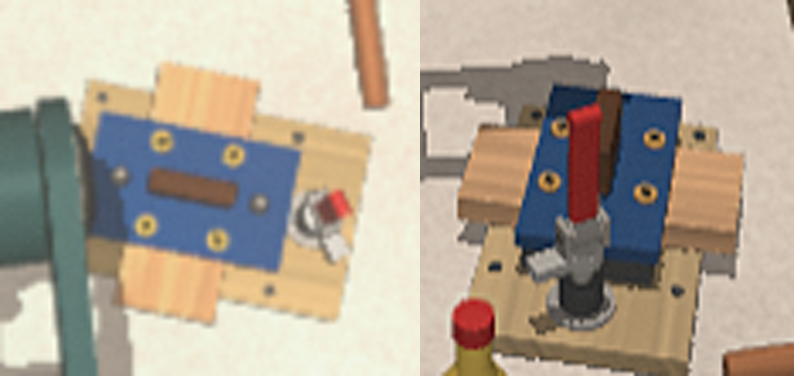

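The plate is flat with both pins showing through the holes. The finger points down-right in the top crop, with its end at (338,250), and the red tip is at (342,206). From these I can get the bolt angle and the lever tip.

```bash
cat > m4.py <<'E'
from h import *
import sys
t=cv2.imread(sys.argv[1]); s=cv2.imread(sys.argv[2])
B=np.array([.5241,-.2295])
f=plane("top",[[255+338/4.42-.4,150+250/4.42-.4]],.071)[0]; d=f[:2]-B; a=np.degrees(np.arctan2(d[1],d[0]))%360
print("finger end",f,np.hypot(*d),"ang",a,"phi",2.6-np.radians(a-77.6))
h=cv2.cvtColor(t,cv2.COLOR_BGR2HSV); m=(cv2.inRange(h,(0,130,40),(8,255,255))|cv2.inRange(h,(174,130,40),(180,255,255))); m[:,:318]=0;m[:,345:]=0;m[:180]=0;m[215:]=0
v=h[...,2]; p=np.argwhere(m)[:,::-1]; vv=v[m>0]; br=p[vv>vv.max()*.8]; print("red",p.mean(0),len(p),"bright",br.mean(0),len(br))
tp=br.mean(0); T=plane("top",[tp],.181)[0]; print("lever top xy",T,"rel bolt",T[:2]-B)
h=cv2.cvtColor(s,cv2.COLOR_BGR2HSV); m=(cv2.inRange(h,(0,130,40),(8,255,255))|cv2.inRange(h,(174,130,40),(180,255,255))); m[:,:230]=0;m[:,265:]=0;m[:225]=0;m[275:]=0
p=np.argwhere(m)[:,::-1]; print("side red rows",p[:,1].min(),p[:,1].max())
for q in(p[:,1].min()+2,p[:,1].max()-3): print(q,p[p[:,1]==q][:,0].mean())
L=np.array([[*B,.11],[*B,.181],[T[0],T[1],.181]]); print("proj side: axis .11,.181, tip",proj("side",L).round(1).tolist())
E
python3 m4.py pics/top2.png pics/side2.png
```

```text
finger end [ 0.49166443 -0.2429665   0.071     ] 0.03511997267150621 ang 202.54709804849887 phi 0.4192617482415133
red [331.3 195.3] 20 bright [331.52941176 195.17647059] 17
lever top xy [ 0.52333111 -0.22771668  0.181     ] rel bolt [-0.00076889  0.00178332]
side red rows 232 263
234 249.0
260 247.5
proj side: axis .11,.181, tip [[247.5, 257.8], [248.2, 234.4], [247.8, 234.0]]
```

```bash
python3 -m inch '[[0.0020,-0.0244,0,0,0,3.2,100],[0.0020,-0.0244,0,0,0,3.2,100],[0.0020,-0.0244,0,0,0,3.2,100],[0.0020,-0.0244,0,0,0,3.2,100],[0.0020,-0.0244,0,0,0,3.2,100],[0.0020,-0.0244,0,0,0,3.2,100],[0.0020,-0.0244,0,0,0,3.2,100],[0.0020,-0.0244,0,0,0,3.2,100],[0.0020,-0.0244,0,0,0,3.2,100],[0.0020,-0.0244,0,0,0,3.2,100],[0.0020,-0.0244,0,0,0,3.2,100],[0.0020,-0.0244,0,0,0,3.2,100]]'
python3 -m inch '[[0,0,0,0,0,0,100],[0,0,0,0,0,0,100],[0,0,0,0,0,0,100]]'
```

```text
time_s: 11.13
position: [0.5239, -0.2316, 0.2746]
eef_rot: [-3.141, 0.0, 2.025]
contact_force: [0.9, -0.3, 0.2]
grip_width: 0.0852
gripper_force: 0.0
time_s: 11.38
position: [0.5241, -0.2296, 0.2744]
eef_rot: [-3.142, -0.0, 2.022]
contact_force: [0.1, -0.0, 1.2]
grip_width: 0.085
gripper_force: 0.0
```

```bash
python3 -m inch '[[0,0.0005,-0.02,0,0,0,100],[0,0,-0.03,0,0,0,100],[0,0,-0.03,0,0,0,100],[0,0,-0.03,0,0,0,100],[0,0,-0.02,0,0,0,100],[0,0,0,0,0,0,100],[0,0,0,0,0,0,60],[0,0,0,0,0,0,40],[0,0,0,0,0,0,30],[0,0,0,0,0,0,24],[0,0,0,0,0,0,0],[0,0,0,0,0,0,0]]' 40
python3 -m inch '[[0,0,0,0,0,0,0],[0,0,0,0,0,0,0],[0,0,0,0,0,0,0],[0,0,0,0,0,0,0],[0,0,0,0,0,0,0],[0,0,0,0,0,0,0]]'; python3 -c "
from h import *
print(r.sense()['ft_torque'])"
```

```text
time_s: 12.38
position: [0.5245, -0.2289, 0.1455]
eef_rot: [3.142, 0.001, 2.024]
contact_force: [-4.4, -0.5, 4.3]
grip_width: 0.0217
gripper_force: 38.8
time_s: 12.88
position: [0.5245, -0.2289, 0.1455]
eef_rot: [3.141, 0.001, 2.024]
contact_force: [-3.8, -1.1, 7.1]
grip_width: 0.0215
gripper_force: 38.9
[-0.11556898  0.71978245 -0.17640685]
```

```bash
python3 -m inch '[[0,0,-0.0003,0,0,-3,0],[0,0,-0.0003,0,0,-6,0],[0,0,-0.0003,0,0,-6,0],[0,0,-0.0003,0,0,-6,0],[0,0,-0.0003,0,0,-6,0],[0,0,-0.0003,0,0,-6,0],[0,0,-0.0003,0,0,-6,0],[0,0,-0.0003,0,0,-6,0],[0,0,-0.0003,0,0,-6,0],[0,0,-0.0002,0,0,-5,0],[0,0,-0.0001,0,0,-4,0],[0,0,0,0,0,0,0]]'; python3 -c "
from h import *
print(r.sense()['ft_torque'])"
```

```text
time_s: 13.88
position: [0.5253, -0.229, 0.1428]
eef_rot: [3.138, -0.001, 0.972]
contact_force: [2.7, -1.2, 5.6]
grip_width: 0.0216
gripper_force: 40.1
[-0.3391801  -0.77711023 -0.11326344]
```

```bash
python3 -m inch '[[0,0,-0.0003,0,0,-4,0],[0,0,-0.0003,0,0,-6,0],[0,0,-0.0003,0,0,-6,0],[0,0,-0.0003,0,0,-6,0],[0,0,-0.0003,0,0,-6,0],[0,0,-0.0003,0,0,-6,0],[0,0,-0.0003,0,0,-6,0],[0,0,-0.0003,0,0,-6,0],[0,0,-0.0003,0,0,-6,0],[0,0,-0.0002,0,0,-5,0],[0,0,-0.0001,0,0,-3,0],[0,0,0,0,0,0,0]]'; python3 -c "
from h import *
print(r.sense()['ft_torque'])"
python3 -m inch '[[0,0,-0.0001,0,0,-2,0],[0,0,-0.0001,0,0,-2,0],[0,0,0,0,0,0,0]]'; python3 -c "
from h import *
print(r.sense()['ft_torque'])"
```

```text
time_s: 14.88
position: [0.5256, -0.2299, 0.1402]
eef_rot: [3.138, -0.004, -0.074]
contact_force: [5.9, -8.9, 7.0]
grip_width: 0.0215
gripper_force: 40.1
[-1.68257078 -0.99510319 -0.08372926]
time_s: 15.13
position: [0.5256, -0.23, 0.1401]
eef_rot: [3.139, -0.005, -0.143]
contact_force: [4.7, -9.3, 5.8]
grip_width: 0.0217
gripper_force: 39.7
[-1.84331974 -0.95801499  0.01707142]
```

```bash
python3 -m inch '[[-0.0002,-0.0008,-0.0001,0,0,-2,0],[0,0,-0.0001,0,0,-2,0],[0,0,0,0,0,0,0]]'; python3 -c "
from h import *
print(r.sense()['ft_torque'])"
python3 -m inch '[[0,0,0,0,0,-2,0],[0,0,0,0,0,-2,0],[0,0,0,0,0,0,0]]'; python3 -c "
from h import *
print(r.sense()['ft_torque'])"
```

```text
time_s: 15.38
position: [0.5253, -0.2302, 0.1399]
eef_rot: [3.14, -0.004, -0.212]
contact_force: [4.2, -3.3, 7.1]
grip_width: 0.0213
gripper_force: 38.9
[-0.78990233 -0.78445437  0.19530376]
time_s: 15.63
position: [0.5252, -0.2301, 0.1398]
eef_rot: [3.14, -0.004, -0.281]
contact_force: [3.4, -4.4, 9.7]
grip_width: 0.0218
gripper_force: 47.7
[-0.67638047 -0.4688477   0.59738192]
```

```bash
python3 -m inch '[[0,0,0,0,0,-1.5,0],[0,0,0,0,0,-1.5,0],[0,0,0,0,0,0,0],[0,0,0,0,0,0,0]]'; python3 - <<'E'
from h import *
print(r.sense()['ft_torque'])
t=r.camera("top"); s=r.camera("side"); cv2.imwrite("pics/side3.png",s); cv2.imwrite("pics/top3.png",t)
cv2.imwrite("pics/c4.png",cv2.resize(s[200:300,190:310],None,fx=6,fy=6,interpolation=cv2.INTER_CUBIC)[:600])
E
```

```text
time_s: 15.97
position: [0.525, -0.23, 0.1398]
eef_rot: [3.14, -0.003, -0.331]
contact_force: [0.3, -4.0, 9.4]
grip_width: 0.0217
gripper_force: 61.0
[-0.59412484 -0.04351565  0.95790292]
```

View pics/c4.png

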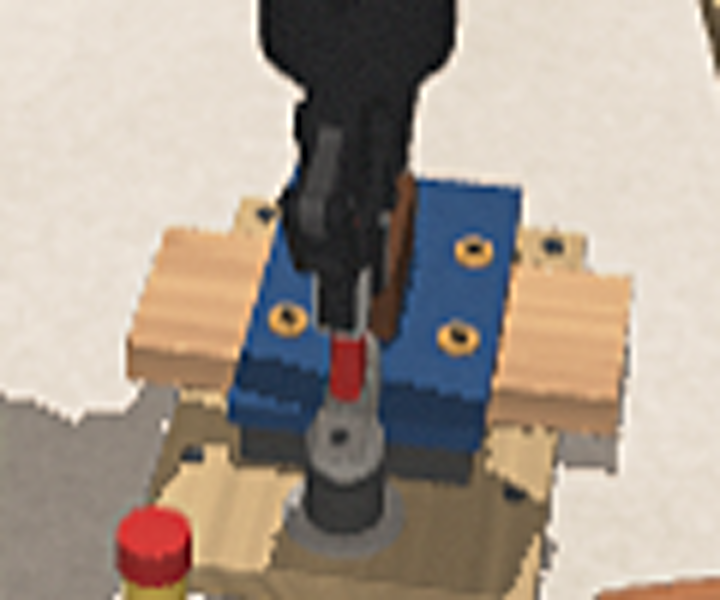

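The finger lies along +y over the plate edge and the moment is climbing against the stop, so the bolt is snug. I'll release, rise, close the jaws and come down behind the lever on the −x side.

```bash
python3 -m inch '[[0,0,0,0,0,2,0],[0,0,0,0,0,2,30],[0,0,0,0,0,0,50],[0,0,0,0,0,0,100],[0,0,0,0,0,0,100],[0,0,0,0,0,0,100],[0,0,0.02,0,0,0,100],[0,0,0.03,0,0,0,100],[0,0,0.03,0,0,0,100],[0,0,0.03,0,0,0,100],[0,0,0,0,0,0,100]]' 25
python3 -m inch '[[-0.015,0.0035,0,0,0,1,0],[-0.015,0.0035,0,0,0,1,0],[-0.015,0.0035,0,0,0,0,0],[0,0,0,0,0,0,0],[0,0,0,0,0,0,0],[0,0,0,0,0,0,0],[0,0,0,0,0,0,0],[0,0,0,0,0,0,0],[0,0,0,0,0,0,0]]'
python3 - <<'E'
from h import *
s=r.camera("side"); cv2.imwrite("pics/side4.png",s); t=r.camera("top"); cv2.imwrite("pics/top4.png",t)
a=cv2.resize(s[190:290,200:320],None,fx=5,fy=5,interpolation=cv2.INTER_CUBIC)
cv2.imwrite("pics/c5.png",a)
E
```

```text
time_s: 16.98
position: [0.5254, -0.2299, 0.2544]
eef_rot: [3.14, -0.007, -0.263]
contact_force: [0.1, -0.9, 1.5]
grip_width: 0.0855
gripper_force: 0.0
time_s: 17.73
position: [0.4795, -0.2189, 0.2477]
eef_rot: [-3.141, 0.0, -0.227]
contact_force: [-1.0, 0.4, 0.1]
grip_width: -0.0001
gripper_force: 0.0
```

View pics/c5.png

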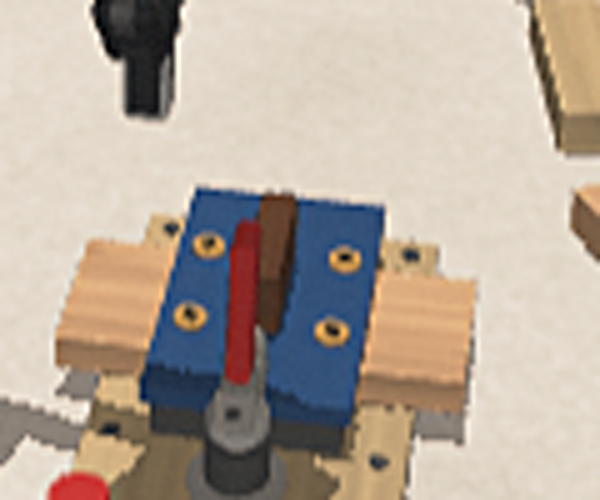

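The lever stands upright and edge-on with the finger over the plate. The closed fingertips are on its −x side. Now I'll lower them and sweep the fold.

```bash
python3 -m inch '[[0,0,-0.025,0,0,0,0],[0,0,-0.035,0,0,0,0],[0,0,-0.024,0,0,0,0],[0,0,0,0,0,0,0],[0.009,-0.002,0,0,0,0,0],[0.009,-0.002,0,0,0,0,0],[0.009,-0.002,0,0,0,0,0],[0,0,0,0,0,0,0]]'
python3 -m inch '[[0.0095,-0.0021,-0.0005,0,0,0,0],[0.0095,-0.0021,-0.001,0,0,0,0],[0.0095,-0.0021,-0.002,0,0,0,0],[0.0095,-0.0021,-0.0035,0,0,0,0],[0.0075,-0.0016,-0.005,0,0,0,0],[0.0075,-0.0016,-0.006,0,0,0,0],[0.0075,-0.0016,-0.0065,0,0,0,0],[0.007,-0.0016,-0.0075,0,0,0,0],[0,0,0,0,0,0,0]]'
```

```text
time_s: 18.5
position: [0.5084, -0.2254, 0.1655]
eef_rot: [3.141, -0.002, -0.227]
contact_force: [-0.1, 1.1, 0.9]
grip_width: 0.0004
gripper_force: 0.0
time_s: 19.25
position: [0.5741, -0.2395, 0.1294]
eef_rot: [-3.141, 0.003, -0.227]
contact_force: [-0.7, -0.7, -0.0]
grip_width: 0.0001
gripper_force: 0.0
```

```bash
python3 -m inch '[[0.005,-0.001,-0.008,0,0,0,0],[0.004,-0.001,-0.009,0,0,0,0],[0.003,-0.0008,-0.009,0,0,0,0],[0.001,0,-0.007,0,0,0,0],[0,0,-0.003,0,0,0,0],[0,0,0,0,0,0,0]]'
```

```text
time_s: 19.75
position: [0.587, -0.2425, 0.0957]
eef_rot: [3.142, -0.001, -0.227]
contact_force: [0.0, -0.6, 2.5]
grip_width: -0.0003
gripper_force: 1.3
```

```bash
python3 -m inch '[[0,0,-0.001,0,0,0,0],[0,0,-0.001,0,0,0,0],[0,0,0,0,0,0,0]]'; python3 -m inch '[[0,0,-0.001,0,0,0,0],[0,0,-0.001,0,0,0,0],[0,0,0,0,0,0,0]]'
```

```text
time_s: 20.0
position: [0.5872, -0.2426, 0.0951]
eef_rot: [3.141, -0.002, -0.227]
contact_force: [-2.2, 0.7, 11.7]
grip_width: -0.0002
gripper_force: 6.0
time_s: 20.25
position: [0.5875, -0.2427, 0.0944]
eef_rot: [3.141, -0.003, -0.227]
contact_force: [-5.1, 2.6, 21.6]
grip_width: 0.0001
gripper_force: 11.2
```

At the hard stop (z 0.095, force rising). I'll lift off, move clear and check.

```bash
python3 -m inch '[[0,0,0.005,0,0,0,0],[0,0,0.02,0,0,0,0],[0,0,0.035,0,0,0,0],[0,0,0.035,0,0,0,0],[0,0,0.035,0,0,0,0],[-0.02,0.03,0.02,0,0,0,0],[-0.02,0.035,0,0,0,0,0],[-0.02,0.035,0,0,0,0,0],[-0.02,0.035,0,0,0,0,0],[-0.02,0.035,0,0,0,0,0],[-0.02,0.035,0,0,0,0,0],[0,0,0,0,0,0,0]]'
python3 - <<'E'
from h import *
s=r.camera("side"); t=r.camera("top"); a=cv2.convertScaleAbs(t[150:235,255:350],alpha=1.7); b=s[205:305,200:310]
a=cv2.resize(a,(420,376),interpolation=cv2.INTER_CUBIC);b=cv2.resize(b,(374,376),interpolation=cv2.INTER_CUBIC)
cv2.imwrite("pics/c6.png",np.hstack([a,b]))
E
```

```text
time_s: 21.25
position: [0.4643, -0.0334, 0.2422]
eef_rot: [-3.14, -0.001, -0.224]
contact_force: [-1.1, 0.2, 0.4]
grip_width: 0.0001
gripper_force: 0.0
```

View pics/c6.png

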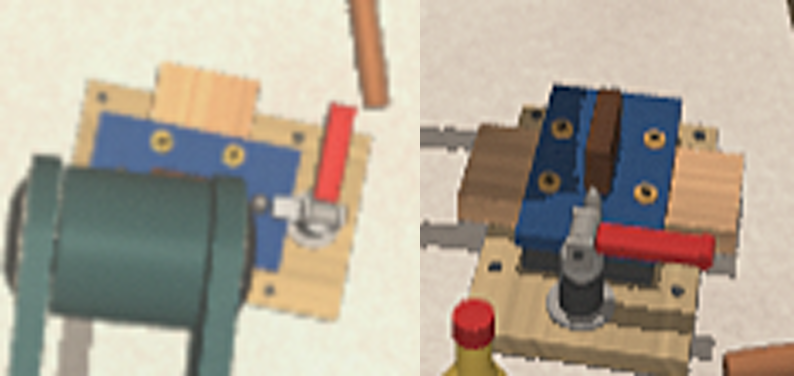

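The lever lies flat along the fixture's +x, reaching (345,110) in the top crop. The finger at (285,205) is over the seated plate, and the mallet has not moved. Handing in.

```bash
python3 -c "
from h import *
print(r.finish_job())"
```

```text
the job is handed in; nothing more can be done
None
```

The job is handed in at about 21 s; on the last pictures the blue template is flat over both pins, the clamp finger is over its edge, the red lever is folded fully down and the arm is clear, but the hand-in returned no verdict.

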